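# Flip the board carrier's status tag to the tick

### The arm

A 7-joint arm with a two-finger parallel gripper is mounted at the origin on the work surface. World frame = base frame: x ahead of the robot, y to its left, z up, the work surface at z = 0. Lengths are in m, angles in rad, forces in N, time in s.
With the tool pointing down it reaches from about 0.425 to 0.875 m from the base axis. Payload 4.7 kg.
Tool frame: the origin (TCP) lies at the very end of the fingers, on their centre line; the grasp point (between the pads) lies 19 mm behind it; z points along the fingers, y is the line along which they close (so a half turn about z gives the same grasp; the last joint's range is limited). The gripper opens to 87 mm and grips with 3 to 60 N. Pads are 19 mm wide; open, the fingers measure 117 mm over their backs; the gripper's body (75 mm by 190 mm) begins 51 mm behind the grasp point.
Start: joints at [-1.131, 0.321, -0.07, 1.45, 0.023, 1.371, -0.057], TCP at [0.269, 0.592, 0.223] pointing down, gripper open.
Joint ranges: [-2.86, 2.86], [-0.3, 2.09], [-1.38, 1.24], [0.06, 2.45], [-1.56, 4.7], [0.09, 2.05], [-2.69, 2.69]. Speed limits (rad/s): [2.57, 2.57, 3.14, 3.14, 3.14, 3.14, 3.14].

### API

Orientations are given as a rotation vector (axis times angle).
In Python, from bench import ctrl, get_image, job gives the robot as it stands.
- The arm moves only by the shell command python3 -m crank 'ROWS' [FORCE]. ROWS is JSON, a list that holds one entry, the list of rows, each a list of 5 numbers: the shift along the tool's x, y, z in mm, then the turn about the tool's z in rad, then the closure, from -1 (fully open) to 1 (shut), so that 0 is half open. A call has 1 to 10 rows; each row shifts and turns the commanded pose from where the row before left it, along the tool's axes as they then stand; what a row does not reach is not made up. A row lasts 1/12 s, in which the tool goes at most 41.7 mm and 7.16 degrees, less where a joint would pass 70% of its speed; a pose out of reach is approached as far as the arm can. A call with a gripper value outside its range is refused whole. The fingers move at their own pace and stop on an object; FORCE is the grip in N (left out, the last holds). Time passes only in rows, so rows that do not move let the fingers close. It gives the time, the measured TCP pose, the force, the opening and the grip force at its end, in the units of the state.
- ctrl.get_state(): the state, without advancing time (a new reading comes with each control period).
- get_image(name): name is "side" or "top" or "wrist"; returns a dict with "pixels" (480x640x3 uint8, red, green, blue), "fx", "fy", "cx", "cy" (pixels), "T" (4x4, takes a point from camera to world coordinates); the wrist camera has in their place "T_tool_cam" (4x4, takes a point from camera to tool coordinates, whose origin is the TCP and whose axes are the flange's). Camera axes: x right, y down, z forward; pixel columns grow to the right and rows downward; lengths in m; the calibration is good to about 2 mm. The wrist camera is an equidistant fisheye: a pixel r from the principal point sees the ray r / f radians off the axis. A picture is of the moment at which its call begins: read the wrist's pose just before it. There is no depth.
- job.close_job(): hands the job in; it is judged then, once.
The state is a dict: "time": time; "joint_positions": joint angles; "qd": joint speeds; "joint_torque": joint torques, N m; "position": TCP position; "tool_rot": TCP orientation; "ft_force": force on the tool from outside, world axes, zero at the start; "torque": the same for the moment, N m; "grip_width": opening from 0.0 (shut) to 1.0 (fully open); "grip_force": force on a finger pad.
Only numpy, scipy, OpenCV 4.12 (cv2) and the standard library are available. Lean on these libraries where they do the work, as an engineer would, in place of code of your own. Each camera call takes 0.05 s, during which the arm holds its last target. There are 200 camera calls.

### The job

The board with the finned heatsink has passed its test: turn the flip tag on its carrier right over on its hinge, so that the side with the tick faces up and the tag lies flat on its other seat. Only push it with your fingertips; never pinch it between them. Leave the other carrier's tag as it is, and do not touch the circuit boards or shift the loose things on the bench.

Things in the scene. Friction and masses are not known exactly. Their poses are not given: they have to be found in the camera images.
- carrier_a: The carrier that holds the board with the finned heatsink: a fixed black base plate 230 (x) x 150 (y) x 12 mm high; origin under the centre of the plate, x along its long side, z up. Towards -x it carries the tag's stand, an aluminium block 88 (x) x 44 (y) mm, centred at x -58, y 0 mm, whose top with rubber seat strips reaches 79 mm above the bench; on its two ends, 3 mm thick hinge ears reach 92 mm above the bench. Towards +x it carries the circuit board.
- hinge_a (a point): Middle of the hinge axis of carrier_a's tag, 85 mm above the bench, fixed to the carrier; its axes are the carrier's: the hinge axis runs along x, and the tag swings in the y-z plane from the +y side over to the -y side.
- tag_a (a joint): Turn of carrier_a's flip tag (rad): 0 = lying level on the +y side of the hinge, ring side up; pi/2 = standing upright; pi (end stop) = lying level on the -y side, tick side up. It starts between 0 and 0.12. The hinge is a friction hinge: the tag stays at whatever angle it is left and needs 1 to 1.5 N at its free edge to raise it and must be pushed right down to lie flat.
- edge_a (a point): Middle of the free edge of carrier_a's tag (mid thickness), 78 mm from the hinge axis; it moves with the tag: its x axis runs along the hinge and its y axis from the hinge to the free edge. The tag is an aluminium plate 90 mm wide (along the hinge), 4 mm thick (8 mm with its two face plates), reaching 78 mm from the hinge; at 0 it overhangs its stand by 56 mm, with 69 mm of free height under it down to the base plate.
- ring_plate_a: White face plate of tag_a, 84 x 60 x 2 mm, with a black ring; up at the start. Its origin and axes are the tag's: origin on the hinge axis, y to the free edge. The plates sit 3 mm in from the tag's sides and free edge.
- tick_plate_a: White face plate on the other side of tag_a, same size, with a black tick; underneath at the start. Same origin and axes as ring_plate_a.
- board_a: Green circuit board 86 (x) x 120 (y) mm with an aluminium finned heatsink 46 x 46 mm, fixed on carrier_a's +x half; origin under the board's centre, 62 mm to +x of the carrier's centre and 24 mm above the bench; highest point 51 mm above the bench. Not to be touched.
- carrier_b: The other carrier, of the same make and with the same tag and stand; it holds the board without heatsink. The two carriers may stand either way round, left and right.
- tag_b (a joint): Turn of carrier_b's tag (rad), same meaning as tag_a; starts between 0 and 0.12, ring side up. To be left as it is.
- edge_b (a point): Middle of the free edge of carrier_b's tag, same measures as edge_a.
- board_b: Green circuit board 86 x 120 mm on carrier_b with four flat black relays and a row of terminals, no heatsink; highest point 41 mm above the bench. Not to be touched.
- resistor: Loose brass-coloured power resistor 50 x 28 x 16 mm with short steel ends, lying on the bench; origin under its centre. Leave alone.
- screwdriver: Loose small screwdriver 160 mm long, lying on the bench. Leave alone.
- jar: Loose clear jar with a white cap, 44 mm in diameter and 55 mm high, standing on the bench; origin under its centre. Leave alone.

How it is judged:
At the end, for the whole second after the job is handed in: The tag of the carrier with the heatsink board lies flat with its tick side up, within 0.1 rad (free edge within 8 mm) of its end stop, and at rest; the other tag's edge is within 12 mm of its start; resistor, screwdriver and jar are within 15 mm of their starts (value of joint tag_a above 3.04 rad and velocity of joint tag_a between -0.05 and 0.05 rad/s and value of joint tag_b below 0.25 rad and distance of edge_b from where it was at the start of the episode below 0.012 m and distance of each of resistor, screwdriver, jar from where it was at the start of the episode below 0.015 m); the robot touches nothing.
It fails at once if the tag is pinched: fingers press on both of its face plates at once (contact force between the fingers and ring_plate_a above 0.5 N and contact force between the fingers and tick_plate_a above 0.5 N).
It fails at once if the other carrier's tag is moved by more than 12 mm at its edge (distance of edge_b from where it was at the start of the episode above 0.012 m).
It fails at once if a circuit board is touched with more than 1 N (contact force between any of the fingers, the arm and board_a above 1 N or contact force between any of the fingers, the arm and board_b above 1 N).
It fails at once if a loose thing is shifted or lifted by more than 15 mm (distance of any of resistor, screwdriver, jar from where it was at the start of the episode above 0.015 m).
It also fails if it takes over 45 s, if anything falls off the work surface, if the arm or the gripper's body presses on something with over 40 N, if the wrist force passes 120 N, or if a joint passes its speed limit or range.

## Working session

There is one attempt and no reset: what is moved stays moved. The work goes in short steps, Python scripts to look and compute and a shell command to move; the robot and the scene stay as the last step left them, time stands still between calls to the robot, and variables do not carry over. Pictures are saved under pics/ and viewed, at most 12 in all, crops included, and the job is handed in when it is done.

```bash
mkdir -p pics; ls
cat > h.py <<'E'
import numpy as np,cv2,json
from bench import ctrl,get_image,job
def snap(n,f):
    s=ctrl.get_state(); im=get_image(n)
    cv2.imwrite(f'pics/{f}.png',im['pixels'][:,:,::-1])
    d={k:(np.array(v).tolist()) for k,v in im.items() if k!='pixels'}
    d['pos']=list(s['position']);d['rot']=list(s['tool_rot'])
    json.dump(d,open(f'pics/{f}.json','w')); return d
def ray(f,u,v):
    d=json.load(open(f'pics/{f}.json'));T=np.array(d['T'])
    r=T[:3,:3]@np.array([(u-d['cx'])/d['fx'],(v-d['cy'])/d['fy'],1]);return T[:3,3],r/np.linalg.norm(r)
def atz(f,u,v,z):
    o,r=ray(f,u,v);return o+r*(z-o[2])/r[2]
def proj(f,p):
    d=json.load(open(f'pics/{f}.json'));q=np.linalg.inv(d['T'])@np.append(p,1);return q[0]/q[2]*d['fx']+d['cx'],q[1]/q[2]*d['fy']+d['cy']
def tri(a,b):
    (o1,r1),(o2,r2)=ray(*a),ray(*b)
    t=np.linalg.lstsq(np.c_[r1,-r2],o2-o1,rcond=None)[0]
    p,q=o1+t[0]*r1,o2+t[1]*r2;return (p+q)/2,np.linalg.norm(p-q)
E
python3 - <<'E'
from h import *
for n in('side','top'): print(n,np.round(snap(n,n+'0')['T'],3))
s=ctrl.get_state();print(s)
E
```

```text
pics
side [[ 0.764 -0.48   0.432  0.103]
 [-0.645 -0.547  0.533 -0.724]
 [-0.02  -0.686 -0.727  0.948]
 [ 0.     0.     0.     1.   ]]
top [[-2.800e-02 -9.900e-01  1.360e-01  4.700e-01]
 [-1.000e+00  2.800e-02 -5.000e-03 -7.100e-02]
 [ 1.000e-03 -1.370e-01 -9.910e-01  1.232e+00]
 [ 0.000e+00  0.000e+00  0.000e+00  1.000e+00]]
{'time': 0.1, 'joint_positions': array([-1.13088356,  0.32169931, -0.07006084,  1.45153531,  0.02258709,
        1.37082219, -0.0569609 ]), 'qd': array([ 0.00112673, -0.00077168,  0.00147546, -0.00325578,  0.00069163,
       -0.00125323,  0.00125119]), 'joint_torque': array([ 3.39234011e-04, -4.92573774e+01, -4.05430589e-01, -3.13396060e+01,
       -6.41574268e-02,  3.95686948e-02,  5.07098014e-05]), 'position': array([0.26833919, 0.59148217, 0.22161178]), 'tool_rot': array([-6.63856888e-01, -3.07037715e+00,  2.60208697e-03]), 'ft_force': array([-0.12429428,  0.37135707,  0.31137311]), 'torque': array([-0.01502184, -0.09822303,  0.00268467]), 'grip_force': 0.0, 'grip_width': 0.9954839856723244}
```

View pics/top0.png

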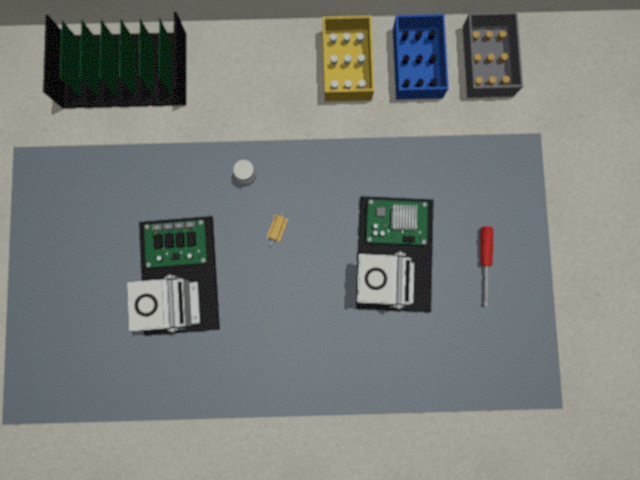

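View pics/side0.png

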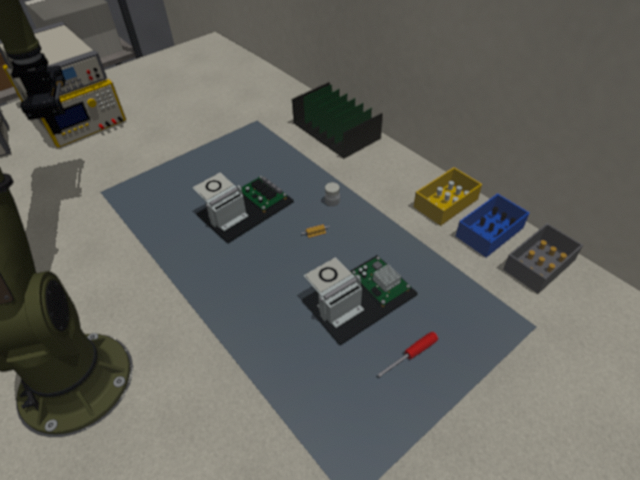

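The top view shows the heatsink carrier on the right (plate about (395,255)) with its tag to the left (355–412, 253–305). The side view shows it at (360,295), with the screwdriver to its right and the resistor to its left.

Run:
```python
import cv2
a=cv2.imread('pics/top0.png')[190:320,340:450]; b=cv2.imread('pics/side0.png')[245:350,290:425]
a=cv2.resize(a,None,fx=4.5,fy=4.5,interpolation=cv2.INTER_CUBIC);cv2.imwrite('pics/ta.png',a)
b=cv2.resize(b,None,fx=5.5,fy=5.5,interpolation=cv2.INTER_CUBIC);cv2.imwrite('pics/sa.png',b)
```

```text
(no output)
```

View pics/ta.png

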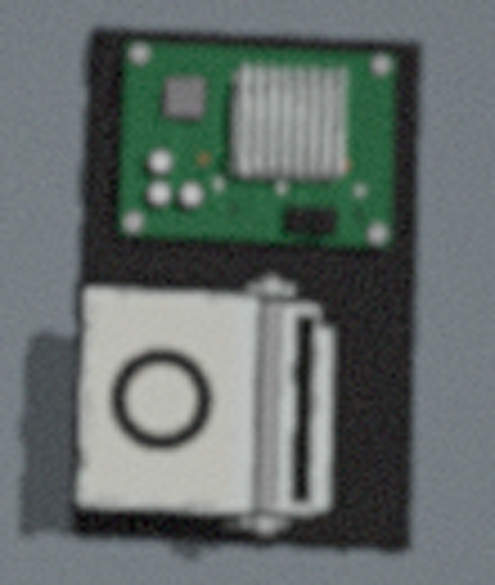

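View pics/sa.png

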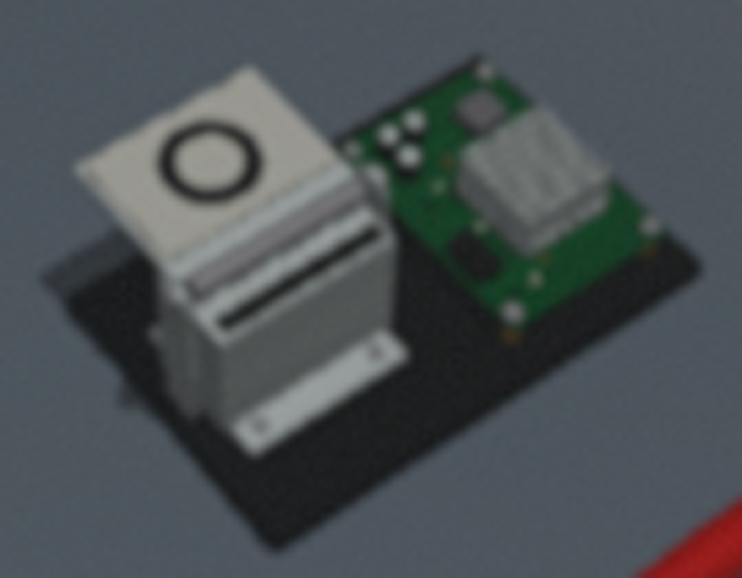

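The top crop shows plate corners (95,30), (418,43), (410,548), (78,535) and tag free-edge corners (83,287), (78,512). In the side crop those free-edge corners are (250,68) and (78,170).

Run:
```python
from h import *
T=lambda u,v:('top0',340+u/4.5,190+v/4.5); S=lambda u,v:('side0',290+u/5.5,245+v/5.5)
np.set_printoptions(precision=4,suppress=True)
P=[(95,30),(418,43),(410,548),(78,535)]
C=[atz(*T(*p),.012) for p in P]
for c in C:print(c)
print('centre',np.mean(C,0))
print('side plate',atz(*S(275,550),.012),atz(*S(702,268),.012))
print('far',tri(T(83,287),S(250,68)),'near',tri(T(78,512),S(78,170)))
print('ears',atz(*T(272,283),.09),atz(*T(262,525),.09))
print('b tag', atz('top0',127,282,.09),atz('top0',130,331,.09),'screw',atz('top0',485,305,.01),atz('top0',487,228,.01),'res',atz('top0',278,228,.01),'jar',atz('top0',244,172,.055))
from scipy.spatial.transform import Rotation as R
print(R.from_rotvec(ctrl.get_state()['tool_rot']).as_matrix())
```

```text
[ 0.7124 -0.1697  0.012 ]
[ 0.7023 -0.3156  0.012 ]
[ 0.4759 -0.2997  0.012 ]
[ 0.4857 -0.1534  0.012 ]
centre [ 0.5941 -0.2346  0.012 ]
side plate [ 0.4729 -0.3027  0.012 ] [ 0.7012 -0.3189  0.012 ]
far (array([ 0.5884, -0.1546,  0.0852]), np.float64(0.0005573825951610795)) near (array([ 0.4965, -0.1501,  0.087 ]), np.float64(0.005269904274693875))
ears [ 0.5871 -0.2333  0.09  ] [ 0.4867 -0.2244  0.09  ]
b tag [0.5469 0.2807 0.09  ] [0.4561 0.2739 0.09  ] screw [ 0.4862 -0.4081  0.01  ] [ 0.641  -0.4225  0.01  ] res [0.653 0.001 0.01 ] jar [0.76   0.0634 0.055 ]
[[-0.9107  0.4131 -0.0006]
 [ 0.4131  0.9107 -0.0016]
 [-0.0001 -0.0017 -1.    ]]
```

```bash
python3 -m crank '[[[0,0,0,0.1216,1],[0,0,0,0.1216,1],[0,0,0,0.1216,1],[0,0,0,0.1216,1],[0,0,0,0.1216,1],[0,0,0,0.1216,1],[0,0,0,0.1216,1],[0,0,0,0.1216,1],[0,0,0,0.1216,1],[0,0,0,0.1216,1]]]' 20
cat > rel.py <<'E'
from h import *
from scipy.spatial.transform import Rotation as R
s=ctrl.get_state();M=R.from_rotvec(s['tool_rot']).as_matrix()
yaw=-.071;H=np.array([.536,-.2304,0]);C=np.array([[np.cos(yaw),-np.sin(yaw),0],[np.sin(yaw),np.cos(yaw),0],[0,0,1]])
np.set_printoptions(precision=4,suppress=True)
print('tcp in hinge frame mm',1e3*C.T@(s['position']-H),'toolyaw err',np.arctan2(M[1,1],M[0,1])-yaw,'F',C.T@np.array(s['ft_force']),'t',s['time'],'tilt',M[2,:2])
g=np.array([0,125,200.])
print('to go in tool mm',M.T@(C@g/1e3+H-s['position'])*1e3)
E
python3 rel.py
```

```text
time: 0.93
position: [0.2684, 0.5916, 0.2219]
tool_rot: [2.305, 2.134, -0.002]
ft_force: [1.0, -0.3, -0.1]
grip_width: 0.323
grip_force: 0.0
tcp in hinge frame mm [-325.2875  800.982   221.9089] toolyaw err -0.005975532681015139 F [ 0.9914 -0.2486 -0.1024] t 0.9333 tilt [-0.0011 -0.0003]
to go in tool mm [-674.002   329.3274   22.5454]
```

```bash
python3 -m crank '[[[-33,16,0,0,1],[-33,16,0,0,1],[-33,16,0,0,1],[-33,16,0,0,1],[-33,16,0,0,1],[-33,16,0,0,1],[-33,16,0,0,1],[-33,16,0,0,1],[-33,16,0,0,1],[-33,16,0,0,1]]]' && python3 -m crank '[[[-33,16,0,0,1],[-33,16,0,0,1],[-33,16,0,0,1],[-33,16,0,0,1],[-33,16,0,0,1],[-33,16,0,0,1],[-33,16,0,0,1],[-33,16,0,0,1],[-33,16,0,0,1],[0,0,0,0,1]]]'; python3 rel.py
python3 - <<'E'
from h import *
snap('wrist','w1')
E
```

```text
time: 1.77
position: [0.4048, 0.2495, 0.2223]
tool_rot: [-2.298, -2.141, 0.0]
ft_force: [1.1, -0.0, -0.1]
grip_width: 0.004
grip_force: 0.0
time: 2.6
position: [0.5282, -0.0639, 0.2228]
tool_rot: [2.307, 2.126, -0.004]
ft_force: [-0.5, -0.6, 1.1]
grip_width: 0.007
grip_force: 0.0
tcp in hinge frame mm [-19.6157 165.5651 222.7903] toolyaw err -0.01069032000077623 F [-0.4165 -0.6787  1.149 ] t 2.6 tilt [-0.0049  0.002 ]
to go in tool mm [-40.2399  20.0033  23.0288]
```

View pics/w1.png

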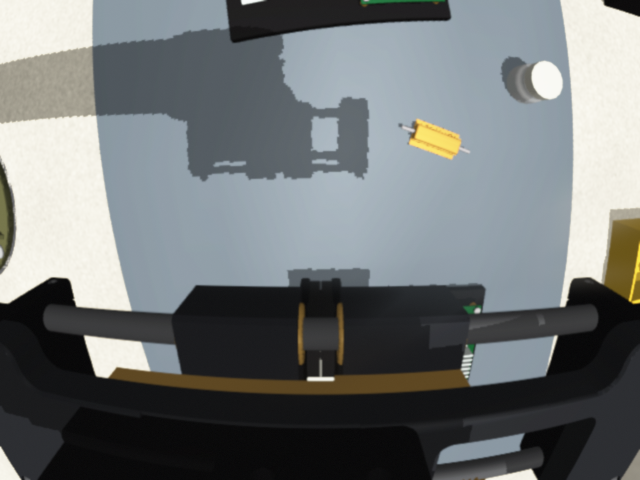

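```bash
python3 -m crank '[[[-25,10,0,0,1],[-25,10,20,0,1],[0,0,35,0,1],[0,0,35,0,1],[0,0,30,0,1],[0,0,20,0,1],[0,0,8,0,1],[0,0,0,0,1],[0,0,0,0,1]]]'; python3 rel.py
python3 - <<'E'
from h import *
snap('side','s1')
a=cv2.imread('pics/s1.png')[150:350,240:440]
cv2.imwrite('pics/s1c.png',cv2.resize(a,None,fx=3,fy=3,interpolation=cv2.INTER_CUBIC))
E
```

```text
time: 3.4
position: [0.544, -0.1056, 0.0751]
tool_rot: [-2.298, -2.142, -0.001]
ft_force: [0.1, 0.2, 0.1]
grip_width: 0.002
grip_force: 0.0
tcp in hinge frame mm [ -0.8564 125.0578  75.0799] toolyaw err 0.0008889594856959226 F [0.1051 0.2338 0.1285] t 3.4 tilt [0.0003 0.0003]
to go in tool mm [  -0.0209    0.8903 -124.9198]
```

View pics/s1c.png

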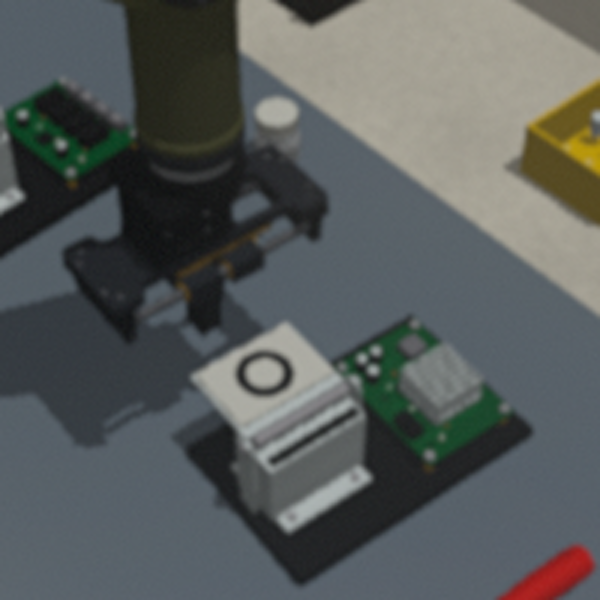

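The side crop shows the closed fingertips at (205,325), beyond the tag's free edge (190–290, 320–380), near its middle. Now I'll approach to contact.

```bash
python3 -m crank '[[[-15,0,0,0,1],[-12,0,0,0,1],[-5,0,0,0,1],[-2,0,0,0,1],[-1,0,0,0,1],[0,0,0,0,1],[0,0,0,0,1]]]'; python3 rel.py; python3 -m crank '[[[-1,0,0,0,1],[-1,0,0,0,1],[-1,0,0,0,1],[0,0,0,0,1],[0,0,0,0,1]]]'; python3 rel.py
```

```text
time: 4.03
position: [0.5421, -0.14, 0.0751]
tool_rot: [2.297, 2.142, 0.003]
ft_force: [0.5, 2.1, 2.0]
grip_width: 0.005
grip_force: 1.4
tcp in hinge frame mm [-0.3072 90.6052 75.0826] toolyaw err 0.0014223083752740034 F [0.389  2.0911 2.0289] t 4.0333 tilt [0.0009 0.0015]
to go in tool mm [  34.5087    0.5464 -124.8851]
time: 4.45
position: [0.542, -0.1402, 0.0749]
tool_rot: [-2.294, -2.142, -0.006]
ft_force: [0.3, 8.1, 5.2]
grip_width: 0.009
grip_force: 4.3
tcp in hinge frame mm [-0.3702 90.3994 74.8987] toolyaw err 0.0028118591003171017 F [-0.2843  8.128   5.2268] t 4.45 tilt [0.0047 0.0004]
to go in tool mm [  35.1884    0.5209 -124.9367]
```

```bash
python3 -m crank '[[[0,0,-2,0,1],[0,0,-2,0,1],[0,0,-2,0,1],[0,0,0,0,1]]]'; python3 rel.py;python3 -m crank '[[[0,0,-2,0,1],[0,0,-2,0,1],[0,0,-2,0,1],[-1,0,-2,0,1],[0,0,0,0,1]]]'; python3 rel.py;  python3 - <<'E'
from h import *
snap('side','s2')
a=cv2.imread('pics/s2.png')[190:340,270:430]
cv2.imwrite('pics/s2c.png',cv2.resize(a,None,fx=4,fy=4,interpolation=cv2.INTER_CUBIC))
E
```

```text
time: 4.78
position: [0.542, -0.1404, 0.0805]
tool_rot: [-2.294, -2.143, -0.005]
ft_force: [2.2, 7.0, 1.3]
grip_width: 0.005
grip_force: 3.9
tcp in hinge frame mm [-0.4112 90.2175 80.5201] toolyaw err 0.002819811595669172 F [1.7044 7.1829 1.3103] t 4.7833 tilt [0.0041 0.0006]
to go in tool mm [  35.2748    0.5783 -119.3348]
time: 5.2
position: [0.5419, -0.1414, 0.0886]
tool_rot: [-2.294, -2.143, -0.006]
ft_force: [1.9, 7.9, 2.3]
grip_width: 0.005
grip_force: 4.0
tcp in hinge frame mm [-0.3816 89.2236 88.619 ] toolyaw err 0.0026996462434152185 F [1.3486 8.0071 2.3123] t 5.2 tilt [0.0044 0.0006]
to go in tool mm [  36.2641    0.5454 -111.2224]
```

View pics/s2c.png

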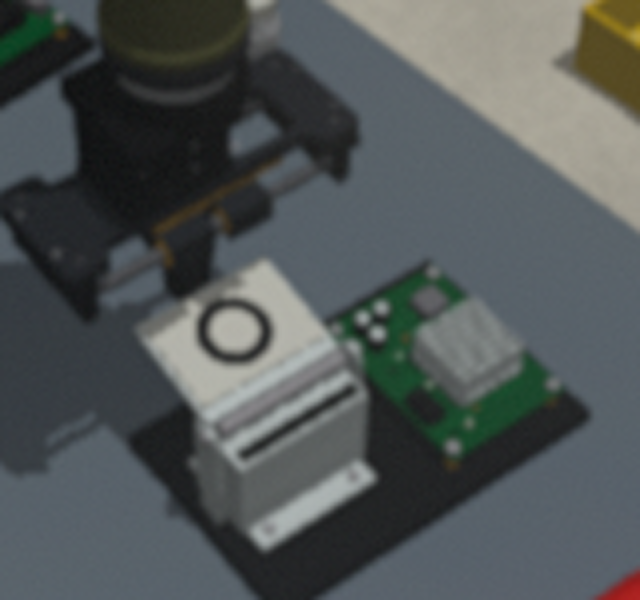

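```bash
cat > ang.py <<'E'
from h import *
from scipy.optimize import minimize_scalar as mn
yaw=-.071;H=np.array([.536,-.2304,.085]);C=np.array([[np.cos(yaw),-np.sin(yaw),0],[np.sin(yaw),np.cos(yaw),0],[0,0,1]])
def ang(f,far,near):
    # best tag angle from the two free-edge corners
    P=lambda t,x:proj(f,H+C@[x,.078*np.cos(t)-.004*np.sin(t)*0,.078*np.sin(t)])
    e=lambda t:sum(np.hypot(*(np.array(P(t,x))-c)) for x,c in((.045,far),(-.045,near)))
    ts=np.linspace(-.2,3.3,351);t=ts[np.argmin([e(t) for t in ts])];return t,e(t)
E
python3 - <<'E'
from ang import *
print(ang('side0',(335.5,257.4),(304.2,275.9)),ang('s2',(337.5,255),(303.75,271.25)))
E
```

```text
(np.float64(0.03), np.float64(1.8089690875323865)) (np.float64(0.26), np.float64(3.3539057933840213))
```

```bash
python3 -m crank '[[[-0.5,0,-2.5,0,1],[-0.8,0,-2.5,0,1],[-0.8,0,-2.5,0,1],[-1,0,-2.5,0,1],[0,0,0,0,1]]]'; python3 rel.py;python3 -m crank '[[[-1.2,0,-2.5,0,1],[-1.3,0,-2.5,0,1],[-1.5,0,-2.5,0,1],[-1.5,0,-2.5,0,1],[0,0,0,0,1]]]'; python3 rel.py;  python3 - <<'E'
from h import *
snap('side','s3')
a=cv2.imread('pics/s3.png')[190:340,270:430]
cv2.imwrite('pics/s3c.png',cv2.resize(a,None,fx=4,fy=4,interpolation=cv2.INTER_CUBIC))
E
```

```text
time: 5.67
position: [0.5417, -0.1439, 0.0988]
tool_rot: [-2.293, -2.142, -0.007]
ft_force: [1.3, 9.4, 3.2]
grip_width: 0.007
grip_force: 4.6
tcp in hinge frame mm [-0.4204 86.7337 98.7961] toolyaw err 0.002991024442083337 F [0.6142 9.4221 3.219 ] t 5.6667 tilt [0.0054 0.0004]
to go in tool mm [  38.8082    0.5724 -100.9966]
time: 6.08
position: [0.5415, -0.148, 0.1091]
tool_rot: [-2.291, -2.142, -0.009]
ft_force: [0.4, 12.0, 6.2]
grip_width: 0.007
grip_force: 5.9
tcp in hinge frame mm [ -0.3503  82.5763 109.0736] toolyaw err 0.0037783969755840613 F [-0.4546 12.0383  6.232 ] t 6.0833 tilt [0.0074 0.0001]
to go in tool mm [ 43.0942   0.5185 -90.6097]
```

View pics/s3c.png

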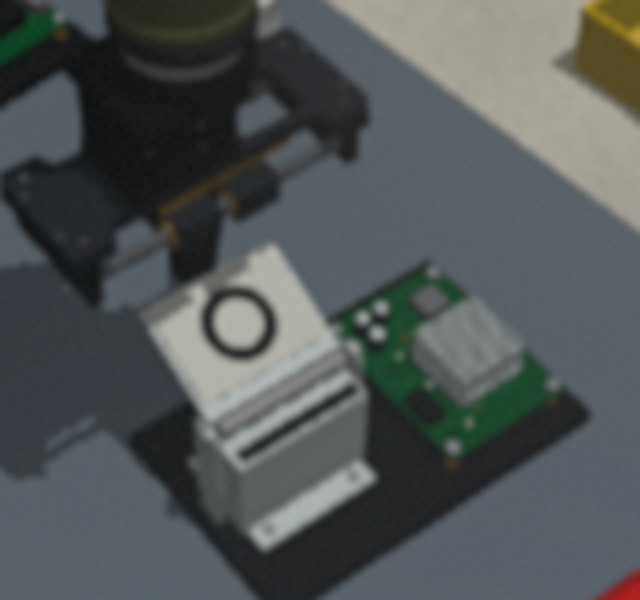

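```bash
python3 -m crank '[[[-1,0,-3,0,1],[-1.5,0,-3,0,1],[-1.5,0,-3,0,1],[-2,0,-3,0,1],[0,0,0,0,1]]]'; python3 rel.py;python3 -m crank '[[[-2,0,-3,0,1],[-2.5,0,-2.5,0,1],[-2.5,0,-2.5,0,1],[-3,0,-2,0,1],[-3,0,-2,0,1],[0,0,0,0,1]]]'; python3 rel.py
```

```text
time: 6.55
position: [0.541, -0.1553, 0.1215]
tool_rot: [-2.293, -2.142, -0.007]
ft_force: [-0.3, 9.5, 7.8]
grip_width: 0.008
grip_force: 4.9
tcp in hinge frame mm [ -0.3216  75.2797 121.4996] toolyaw err 0.0030340792640593667 F [-0.9275  9.5068  7.8209] t 6.55 tilt [0.006  0.0005]
to go in tool mm [ 50.1918   0.5127 -78.1988]
time: 7.05
position: [0.5396, -0.1721, 0.1332]
tool_rot: [2.298, 2.142, 0.002]
ft_force: [0.5, 2.1, 2.7]
grip_width: 0.005
grip_force: 1.5
tcp in hinge frame mm [ -0.5679  58.3917 133.2206] toolyaw err 0.0009847148238900788 F [0.3332 2.0935 2.7396] t 7.05 tilt [0.0007 0.0011]
to go in tool mm [ 66.653    0.7087 -66.7334]
```

```bash
python3 -m crank '[[[-4,0,-2,0,1],[-4,0,-2,0,1],[-5,0,-2,0,1],[-5,0,-2,0,1],[-5,0,-1,0,1],[-5,0,-1,0,1],[-5,0,0,0,1],[-5,0,0,0,1],[-5,0,0,0,1],[0,0,0,0,1]]]'; python3 rel.py
python3 - <<'E'
from h import *
snap('side','s4')
a=cv2.imread('pics/s4.png')[170:340,260:430]
cv2.imwrite('pics/s4c.png',cv2.resize(a,None,fx=3.5,fy=3.5,interpolation=cv2.INTER_CUBIC))
E
```

```text
time: 7.88
position: [0.5354, -0.2174, 0.1424]
tool_rot: [2.3, 2.139, -0.001]
ft_force: [0.1, 0.6, -0.3]
grip_width: 0.004
grip_force: 0.0
tcp in hinge frame mm [ -1.5201  12.9557 142.4237] toolyaw err -0.0017835415048264858 F [ 0.091   0.5646 -0.2776] t 7.8833 tilt [-0.0011 -0.0002]
to go in tool mm [111.9836   1.3099 -57.6994]
```

View pics/s4c.png

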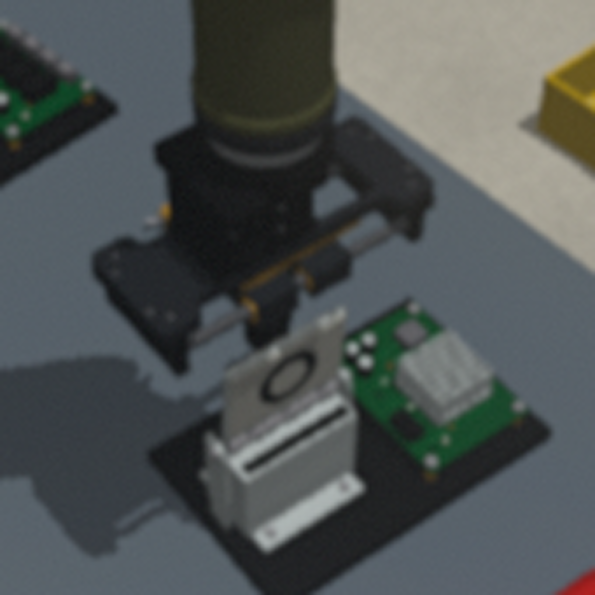

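The side crop shows the tag about upright at (225–345, 310–430), with the fingers behind it on the +y side. Next I'll push it over.

```bash
python3 -m crank '[[[-5,0,0,0,1],[-5,0,0,0,1],[-5,0,1,0,1],[-5,0,1,0,1],[-5,0,2,0,1],[-5,0,2,0,1],[-4,0,3,0,1],[-4,0,3,0,1],[0,0,0,0,1]]]'; python3 rel.py; python3 -m crank '[[[-4,0,3,0,1],[-4,0,3,0,1],[-3,0,4,0,1],[-3,0,4,0,1],[-3,0,4,0,1],[-2,0,4,0,1],[-2,0,4,0,1],[0,0,0,0,1]]]'; python3 rel.py
```

```text
time: 8.68
position: [0.5327, -0.255, 0.13]
tool_rot: [2.3, 2.139, -0.002]
ft_force: [0.4, -0.3, 0.7]
grip_width: 0.003
grip_force: 0.0
tcp in hinge frame mm [ -1.5934 -24.7709 130.0076] toolyaw err -0.001555434675927142 F [ 0.414 -0.248  0.659] t 8.6833 tilt [-0.001  -0.0005]
to go in tool mm [149.6998   1.3274 -70.1501]
time: 9.35
position: [0.5311, -0.2749, 0.1036]
tool_rot: [-2.299, -2.14, 0.002]
ft_force: [0.4, 0.0, -0.1]
grip_width: 0.003
grip_force: 0.0
tcp in hinge frame mm [ -1.7604 -44.7329 103.5664] toolyaw err -0.0005791220058262159 F [ 0.4307  0.0581 -0.077 ] t 9.35 tilt [-0.0002 -0.0013]
to go in tool mm [169.7118   1.5392 -96.4745]
```

```bash
python3 -m crank '[[[-3,0,3,0,1],[-3,0,3,0,1],[-3,0,3,0,1],[-2,0,3,0,1],[0,0,2,0,1],[0,0,1,0,1],[0,0,0,0,1],[0,0,0,0,1]]]'; python3 rel.py
python3 - <<'E'
from h import *
snap('side','s5')
a=cv2.imread('pics/s5.png')[170:340,260:430]
cv2.imwrite('pics/s5c.png',cv2.resize(a,None,fx=3.5,fy=3.5,interpolation=cv2.INTER_CUBIC))
E
```

```text
time: 10.02
position: [0.531, -0.2854, 0.0895]
tool_rot: [-2.299, -2.141, -0.0]
ft_force: [-0.5, 0.0, -0.2]
grip_width: 0.004
grip_force: 0.1
tcp in hinge frame mm [ -1.1279 -55.2155  89.5208] toolyaw err -3.129359979738011e-05 F [-0.4571 -0.018  -0.1504] t 10.0167 tilt [0.0001 0.0001]
to go in tool mm [ 180.2295    1.1312 -110.4563]
```

View pics/s5c.png

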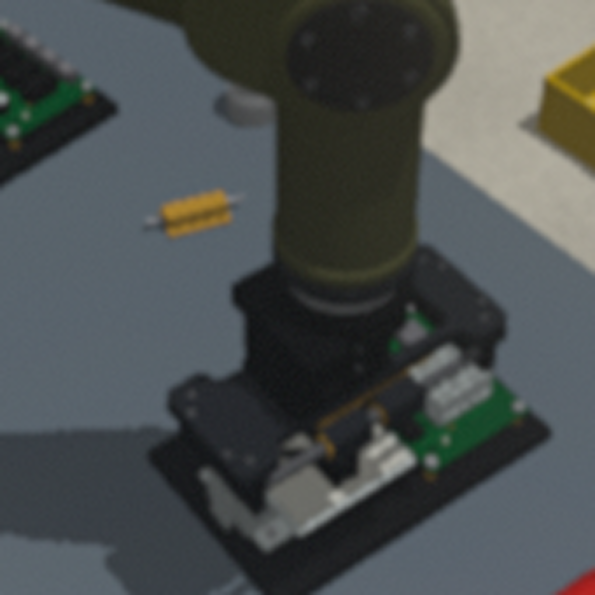

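The side crop shows the tag folded over on the −y side with the fingers on it. I'll press down until the force rises. The gripper clears the heatsink, since its body is about 70 mm above the tip.

```bash
python3 -m crank '[[[0,0,1,0,1],[0,0,1,0,1],[0,0,0,0,1]]]'; python3 rel.py; python3 -m crank '[[[0,0,1,0,1],[0,0,1,0,1],[0,0,0,0,1],[0,0,0,0,1]]]'; python3 rel.py
```

```text
time: 10.32
position: [0.5311, -0.2853, 0.0893]
tool_rot: [-2.298, -2.141, -0.002]
ft_force: [-3.8, 2.4, 10.9]
grip_width: 0.004
grip_force: 5.7
tcp in hinge frame mm [ -1.0208 -55.0882  89.2649] toolyaw err 0.00017940037358582517 F [-3.941   2.1602 10.8801] t 10.3167 tilt [0.0013 0.0004]
to go in tool mm [ 180.2315    1.096  -110.501 ]
time: 10.65
position: [0.5311, -0.2854, 0.0891]
tool_rot: [-2.298, -2.141, -0.004]
ft_force: [-7.3, 4.4, 22.4]
grip_width: 0.003
grip_force: 11.0
tcp in hinge frame mm [ -0.9384 -55.1865  89.079 ] toolyaw err 9.618621656917736e-05 F [-7.5569  3.861  22.4136] t 10.65 tilt [0.0022 0.001 ]
to go in tool mm [ 180.434     1.0639 -110.5167]
```

Firm stop at 22 N with the tip at 89 mm, which is the expected top of the flat tag. Retreating straight up, then I'll check.

```bash
python3 -m crank '[[[0,0,-5,0,1],[0,0,-20,0,1],[0,0,-35,0,1],[0,0,-35,0,1],[0,0,-35,0,1],[35,0,0,0,1],[35,0,0,0,1],[35,0,0,0,1],[35,0,0,0,1],[35,0,0,0,1]]]'; python3 -m crank '[[[35,0,0,0,1],[35,0,0,0,1],[0,0,0,0,1],[0,0,0,0,1]]]'
python3 - <<'E'
from h import *
snap('side','s6');snap('top','t6')
a=cv2.imread('pics/s6.png')[210:360,270:430];b=cv2.imread('pics/t6.png')[180:330,340:500]
cv2.imwrite('pics/s6c.png',cv2.resize(np.hstack([a,b]),None,fx=2.5,fy=2.5,interpolation=cv2.INTER_CUBIC))
E
```

```text
time: 11.48
position: [0.5432, -0.109, 0.2157]
tool_rot: [2.299, 2.141, 0.001]
ft_force: [0.6, 0.2, 0.7]
grip_width: 0.006
grip_force: 0.0
time: 11.82
position: [0.5484, -0.0378, 0.2153]
tool_rot: [-2.292, -2.148, -0.0]
ft_force: [0.2, -0.9, 0.4]
grip_width: 0.002
grip_force: 0.0
```

View pics/s6c.png

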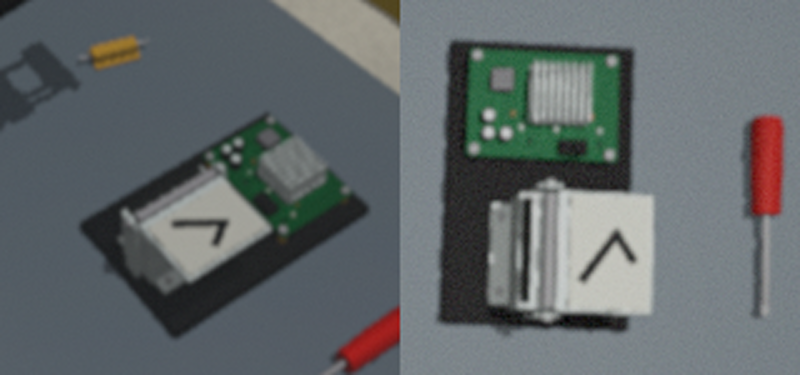

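Both views show the tag flat with its tick side up, free edge at about (653,250) in the top half. The screwdriver and resistor look undisturbed.

```bash
python3 -c "
from bench import job
print(job.close_job())"
```

```text
the job is handed in; nothing more can be done
None
```

The heatsink carrier's tag is turned over and lies flat on its other seat, tick side up. I only pushed it with closed fingertips, and the job is handed in at about 12 s; no verdict was returned.

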